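# Open-hood test of a benchtop incubator

## Robot

A 6-joint arm with a two-finger parallel gripper is mounted at the origin on a cart in front of the work surface, level with it; the furniture and walls round the work are solid. World frame = base frame: x ahead of the robot, y to its left, z up, the work surface at z = 0. Lengths are in m, angles in rad, forces in N, time in s.
With the tool pointing down it reaches from about 0.375 to 0.975 m from the base axis. Payload 3.8 kg.
Tool frame: the origin (TCP) lies between the finger pads; the fingertips stand 17 mm ahead of it and the grasp point (between the pads) lies 2 mm behind it; z points along the fingers, y is the line along which they close (so a half turn about z gives the same grasp; the last joint's range is limited). The gripper opens to 85 mm and grips with 20 to 120 N. Pads are 22 mm wide; open, the fingers measure 114 mm over their backs; the gripper's body (76 mm by 85 mm) begins 54 mm behind the grasp point. The pads swing forward as they close: fully open they stand 13 mm farther back than shut.
Start: joints at [-0.037, 0.264, 1.604, -0, 1.274, -0.037], TCP at [0.675, -0, 0.248] pointing down, gripper open.
Joint ranges: [-2.63, 2.63], [-0.94, 2.18], [0.31, 2.57], [-1.31, 4.45], [0, 2.66], [-2.55, 2.55]. Speed limits (rad/s): [2.57, 2.57, 3.14, 3.14, 3.14, 3.14].

## Interface

Orientations are given as a rotation vector (axis times angle).
In Python, from workcell import bot gives the robot as it stands.
- The arm moves only by the tool play_rows, never from a script. Its argument "steps" is one flat list of numbers, 4 for each row, row after row: the shift along the tool's x, y, z in m, then the turn about the tool's z in rad. A call has 1 to 10 rows; each row is the pose to reach, as a shift and turn from the pose commanded when the call began, along the tool's axes at that moment; what a row does not reach only later rows make up. A row lasts 1/8 s, in which the tool goes at most 62.5 mm and 10.7 degrees, less where a joint would pass 70% of its speed; a pose out of reach is approached as far as the arm can. A call with a gripper value outside its range is refused whole. "jaw" is the closure in counts, from 0 (fully open) to 255 (shut), set as the call begins (left out, the last holds). The fingers move at their own pace and stop on an object; "grip_force" is the grip in N (left out, the last holds). Time passes only in rows, so rows that repeat a pose let the fingers close. It gives the time, the measured TCP pose, the force, the opening and the grip force at its end, in the units of the state.
- bot.read_state(): the state, without advancing time (a new reading comes with each control period).
- bot.read_camera(name): name is "scene" or "side" or "wrist"; returns a dict with "pixels" (480x640x3 uint8, blue, green, red), "mtx" (3x3 intrinsics, pixels), "R" (3x3) and "t" (3): a world point X has camera coordinates R X + t. Camera axes: x right, y down, z forward; pixel columns grow to the right and rows downward; lengths in m; the calibration is good to about 2 mm. The wrist camera is an equidistant fisheye: a pixel r from the principal point sees the ray r / f radians off the axis. A picture is of the moment at which its call begins. There is no depth.
- bot.finish_job(): hands the job in; it is judged then, once.
The state is a dict: "time": time; "q": joint angles; "joint_vel": joint speeds; "joint_torque": joint torques, N m; "tool_pos": TCP position; "tcp_rot": TCP orientation; "wrist_force": force on the tool from outside, world axes, zero at the start; "torque": the same for the moment, N m; "width": opening from 0.0 (shut) to 1.0 (fully open); "grip_force": force on a finger pad.
Only numpy, scipy, OpenCV 4.12 (cv2) and the standard library are available. Lean on these libraries where they do the work, as an engineer would, in place of code of your own. Each camera call takes 0.05 s, during which the arm holds its last target. There are 200 camera calls.

## Task

For the open-hood test of this benchtop incubator, take the one long temperature logger out of the pocket tray and stand it fully home, released, in the socket on the incubator's front deck, where it records the air that spills out. Then lift the hood by its bar a few degrees past its balance point, so that you feel the strut take over but without letting it run up to its stop, bring it back to just below the balance point (five to ten degrees) and keep holding it there: the program finishes while the bar is still held. Leave the short loggers and everything else on the bench alone.

Things in the scene. Friction and masses are not known exactly. Their poses are not given: they have to be found in the camera images.
- incubator: incubator: white tub, grey front deck, clear-windowed hood; fixed to the bench, 335 mm deep, 300 wide. Origin on the bench under its middle; x axis from the deck (robot side) to the hinges, z up. The deck spans x = -215 to -110 mm, its top is 60 mm high; behind it the shut hood spans x = -108 to +120 mm, top 126 mm high. A thin gas strut lies along the left flank (y = +161 mm).
- socket_mouth (a point): centre of the mouth of the round socket at the right end of the deck (incubator x = -180, y = -120 mm), level with the deck's top. The socket is an upright blind hole 20 mm wide (2 mm chamfer at the mouth) and 22 mm deep; a steel ring surrounds it.
- long_logger_mid (a point): centre, half-way up, of the long logger: plain steel cylinder, 16 mm diameter, 58 mm tall, chamfered foot, about 50 g, z axis along it. It stands in a pocket of the tray with 41 mm showing above the tray's top; its centre is then 12 mm above the tray's top. Home in the socket, its foot is on the socket's floor and its centre 7 mm above the deck's top.
- short_logger_a_mid (a point): centre, half-way up, of one short logger: the same 16 mm steel cylinder but only 32 mm tall, 15 mm of it above the tray's top. Not to be moved.
- short_logger_b_mid (a point): centre, half-way up, of the other short logger, like the first. Not to be moved.
- pocket_tray: grey pocket tray, 106 x 156 mm, 24 mm high, fixed to the bench; origin on the bench under its middle. Its six round pockets (20 mm wide, 17 mm deep, in two rows of three along the tray's y axis) are 50 mm apart in x and in y.
- hood_bar (a point): middle of the hood's lift bar: round steel bar 13 mm thick, level, parallel to the incubator's y axis, straight for 94 mm between two short arms, 50 mm in front of the hood's front edge. With the hood shut its axis is 122 mm above the bench with free space all round (62 mm down to the deck). It rises and moves back with the hood on an arc of 254 mm radius about hood_hinge.
- hood_hinge (a point): middle of the hood's hinge line, at the rear of the tub 100 mm above the bench, parallel to the incubator's y axis. It does not move. With the hood shut the bar lies 253 mm in front of it and 22 mm above it.
- hood (a joint): hood opening angle, rad: 0 shut, stop at 1.35. Balance at 0.82 (47 deg): below it the hood weight wins and it falls shut if let go (4.5 N up at the bar lifts it from shut, fading to none at balance); above it the gas strut wins and carries it up to its stop. Raise it 0.06 rad or more past balance, never beyond 1.22; the hold, 5 to 10 degrees below balance, may be 0.03 to 0.25 rad below.
- timer: white bench timer, 39 x 74 x 59 mm, standing behind the tray; leave it
- marker: marker pen 136 mm long lying between the tray and the bench's front edge; leave it
- dish: petri dish, 92 mm wide, 15 mm high, at the right of the incubator; leave it
- tip_box: pipette-tip box, 97 x 128 x 95 mm, behind the tray; leave it
- wash: white wash bottle, 74 mm wide, 207 mm tall, right of the incubator; leave it

How it is judged:
On the way, in this order (a step that is already met when the one before it is completed fails the run):
1. the long logger stands fully home in the socket and is let go (horizontal distance between long_logger_mid and socket_mouth below 0.005 m and z of long_logger_mid in the frame of incubator below 0.072 m and angle between long_logger_mid's own z axis and vertical below 0.12 rad and contact force between the fingers and long_logger below 0.1 N), for 0.2 s.
2. the hood is held by its bar at least 0.06 rad past its balance point (value of joint hood above 0.88 rad and contact force between the fingers and hood above 0.2 N), for 0.2 s.
At the end, for the whole second after the job is handed in: The hood is held still by the fingers on its bar, 0.03 to 0.25 rad below its balance point (joint 0.57 to 0.79 rad); the long logger stands upright in the socket, within 5 mm of its axis and within 5 mm of fully home, untouched (all of step 1 and value of joint hood between 0.57 and 0.79 rad and velocity of joint hood between -0.05 and 0.05 rad/s and contact force between the fingers and hood above 0.2 N and contact force between hood and long_logger below 0.1 N); the arm keeps its last pose, push and grip.
It fails at once if the hood ran up towards its stop (beyond 1.22 rad) (value of joint hood above 1.22 rad).
It fails at once if a short logger was moved (distance of any of short_logger_a_mid, short_logger_b_mid from where it was at the start of the episode above 0.012 m).
It fails at once if something else on the bench was pushed away (more than 25 mm) (distance of any of timer, marker, dish, tip_box, wash from where it was at the start of the episode above 0.025 m).
It also fails if it takes over 54 s, if anything falls off the work surface, if the arm or the gripper's body presses on something with over 40 N, if the wrist force passes 120 N, or if a joint passes its speed limit or range.

## Working session

There is one attempt and no reset: what is moved stays moved. The work goes in short steps, Python scripts to look and compute and a tool call to move; the robot and the scene stay as the last step left them, time stands still between calls to the robot, and variables do not carry over. Pictures are saved under pics/ and viewed, at most 10 in all, crops included, and the job is handed in when it is done.

Besides the shell and the picture viewer there is one more tool, called after ">>>" as name(argument=value, ...) on one line, values as JSON. play_rows: Moves the arm, as the interface text tells. Its arguments: {"type":"object","properties":{"steps":{"type":"array"},"jaw":{"type":"number"},"grip_force":{"type":"number"}},"required":["steps"]}

```bash
mkdir -p pics
cat > h.py <<'E'
import numpy as np, cv2
from scipy.spatial.transform import Rotation as Ro
from workcell import bot
def snap(n,f):
    c=bot.read_camera(n); cv2.imwrite(f'pics/{f}.png',c['pixels']); np.savez(f'{f}.npz',**{k:np.array(c[k]) for k in('mtx','R','t','pixels')}); return c
def ray(f,u,v):
    c=np.load(f+'.npz');K=c['mtx'];x=(u-K[0,2])/K[0,0];y=(v-K[1,2])/K[1,1]
    if 'wrist' in f:
        r=np.hypot(x,y);d=np.array([x/r*np.sin(r),y/r*np.sin(r),np.cos(r)]) if r>0 else np.array([0,0,1.])
    else: d=np.array([x,y,1])
    return -c['R'].T@c['t'], c['R'].T@d/np.linalg.norm(d)
def atz(f,u,v,z):
    o,d=ray(f,u,v); return o+d*(z-o[2])/d[2]
def tri(obs):
    A=0;b=0
    for f,u,v in obs:
        o,d=ray(f,u,v);P=np.eye(3)-np.outer(d,d);A=A+P;b=b+P@o
    X=np.linalg.solve(A,b); return X
def proj(f,X):
    c=np.load(f+'.npz');p=c['R']@X+c['t']
    K=c['mtx']
    if 'wrist' in f:
        a=np.arctan2(np.hypot(p[0],p[1]),p[2]);n=np.hypot(p[0],p[1]);q=p[:2]/n*a
    else:q=p[:2]/p[2]
    return q[0]*K[0,0]+K[0,2],q[1]*K[1,1]+K[1,2]
E
python3 - <<'E'
from h import *
for n in('scene','side','wrist'): 
    c=snap(n,n+'0');print(n,-c['R'].T@c['t'],c['R'][2],c['mtx'][0,0])
s=bot.read_state();print(s['tool_pos'],s['tcp_rot'],Ro.from_rotvec(s['tcp_rot']).as_matrix())
E
```

```text
scene [-0.46519397 -0.78246284  1.00286098] [ 0.64858322  0.486875   -0.58505773] 517.2231075386966
side [0.32507795 0.96738112 0.84389629] [ 0.17123182 -0.79750998 -0.5784959 ] 540.3094103491667
wrist [0.67427754 0.0791259  0.37234876] [-0.00192142 -0.30604231 -0.95201597] 371.64829954431775
[6.74456319e-01 3.78050938e-05 2.47200524e-01] [-2.22047638e+00 -2.22051983e+00  1.93688994e-03] [[-1.95046123e-05  9.99998352e-01 -1.81521550e-03]
 [ 9.99999997e-01  1.96328787e-05  7.06440178e-05]
 [ 7.06795393e-05 -1.81521411e-03 -9.99998350e-01]]
```

View pics/scene0.png

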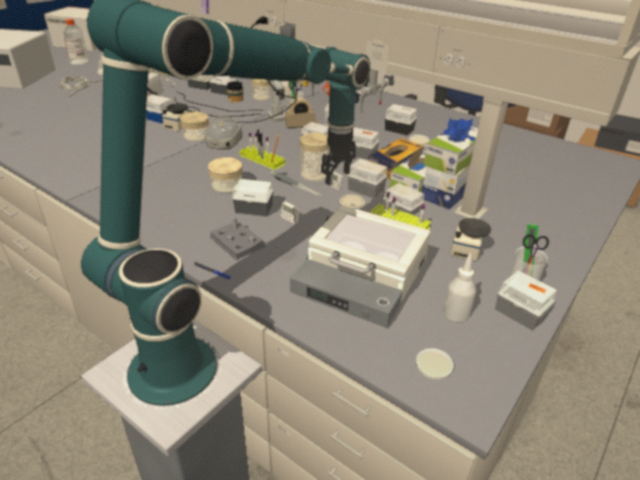

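View pics/side0.png

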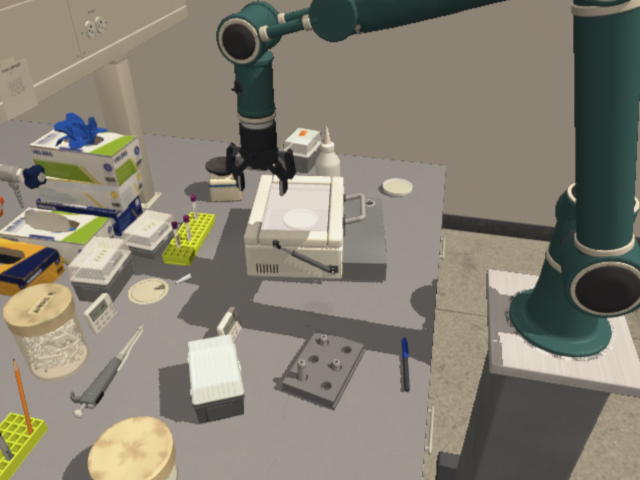

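View pics/wrist0.png

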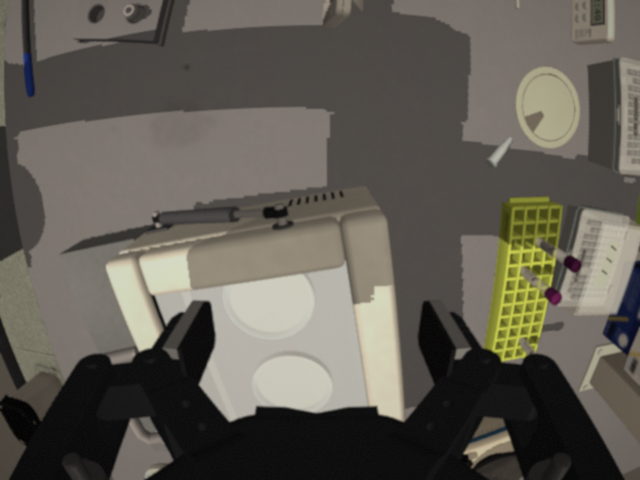

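Scene view: tray at about (237,237), incubator at (360,260), socket ring at (382,301), bar at (350,265). Side view: loggers at (302,370), (323,340) and (336,367). I'll enlarge these areas.

Run:
```python
from h import *
a=np.load('side0.npz')['pixels'];b=np.load('scene0.npz')['pixels']
def cr(i,x,y,w,h,k=4): return cv2.resize(i[y:y+h,x:x+w],None,fx=k,fy=k,interpolation=cv2.INTER_CUBIC)
top=np.hstack([cr(a,275,322,100,90),cr(a,310,180,100,90)])   # 400 each x360
bot_=np.hstack([cr(b,285,240,130,60),cr(b,205,210,70,60)])
bot2=cr(b,285,240,130,60)
o=np.vstack([top,bot_])
print(o.shape);cv2.imwrite('pics/crop1.png',o)
```

```text
(600, 800, 3)
```

View pics/crop1.png

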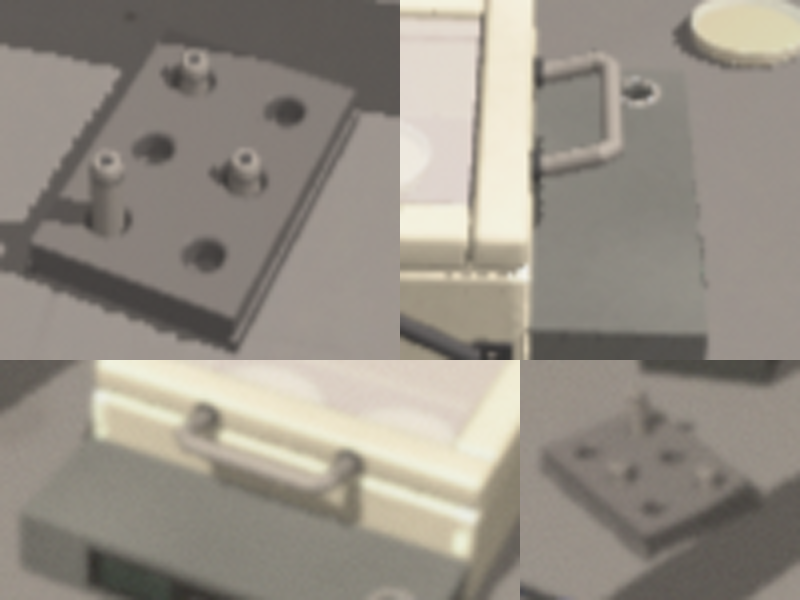

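The side crop shows the long logger's top at crop (107,158), the short ones at (194,58) and (246,158), and empty pockets at (286,111), (153,149) and (205,254). The socket is at (640,92). The bar's straight run goes from (605,62) to (612,152).

Run:
```python
from h import *
S=lambda x,y,z:atz('side0',x/4+275-.4,y/4+322-.4,z)
pk={'long':S(107,158,.065),'longbase':S(110,218,.024),'sA':S(194,58,.039),'sB':S(246,158,.039),'e1':S(286,111,.024),'e2':S(153,149,.024),'e3':S(205,254,.024)}
for k,v in pk.items():print(k,v.round(4))
print('socket side',atz('side0',369.6,202.6,.06),'scene',atz('scene0',382.1,300.8,.06))
print('bar side',atz('side0',360.9,195.1,.122),atz('side0',362.6,217.6,.122))
print('bar scene',atz('scene0',330.9,258.4,.122),atz('scene0',363.4,271.4,.122))
print('tub corners deck front-left top side',atz('side0',386,263,.06))
# deck front-right corner side crop (683,72)
print(atz('side0',380.4,197.6,.06))
```

```text
long [0.5123 0.2956 0.065 ]
longbase [0.5113 0.2965 0.024 ]
sA [0.4917 0.1984 0.039 ]
sB [0.4525 0.2582 0.039 ]
e1 [0.4412 0.2099 0.024 ]
e2 [0.5012 0.2495 0.024 ]
e3 [0.462  0.3076 0.024 ]
socket side [ 0.47220594 -0.30578257  0.06      ] scene [ 0.47889283 -0.30164073  0.06      ]
bar side [ 0.4881674  -0.23682998  0.122     ] [ 0.46688235 -0.13208631  0.122     ]
bar scene [ 0.47612219 -0.12882391  0.122     ] [ 0.48544878 -0.23130236  0.122     ]
tub corners deck front-left top side [ 0.3942664  -0.04569776  0.06      ]
[ 0.44661186 -0.33912483  0.06      ]
```

Run:
```python
from h import *
print('tipbox base',atz('side0',243,412,0),atz('side0',195,418,0),'timer',atz('side0',222,342,0), atz('side0',240,328,0))
print('wash base scene',atz('scene0',458,316,0),'marker',atz('side0',403,340,0.005),atz('side0',407,388,.005))
```

```text
tipbox base [0.60264267 0.38299279 0.        ] [0.68400058 0.41471118 0.        ] timer [0.70503906 0.22532455 0.        ] [0.68197453 0.17751204 0.        ]
wash base scene [ 0.61920019 -0.46947187  0.        ] marker [0.33096397 0.13952092 0.005     ] [0.31087433 0.26467081 0.005     ]
```

>>> play_rows(steps=[0.03,-0.02,0.0,0.03,0.07,-0.04,0.0,0.07,0.11,-0.06,0.01,0.1,0.15,-0.08,0.02,0.13,0.19,-0.1,0.03,0.16,0.23,-0.13,0.04,0.19,0.27,-0.15,0.05,0.19,0.295,-0.163,0.06,0.19,0.295,-0.163,0.08,0.19,0.295,-0.163,0.08,0.19], jaw=120, grip_force=30)

```text
time: 1.4
tool_pos: [0.5105, 0.2937, 0.1656]
tcp_rot: [-2.421, -2.001, 0.008]
wrist_force: [0.8, 0.3, -1.1]
width: 0.527
grip_force: 0.0
```

Run:
```python
from h import *
s=bot.read_state();print(s['time'],s['tool_pos'],s['tcp_rot'],s['width'])
c=snap('wrist','wrist1')
i=c['pixels'];cv2.imwrite('pics/w1c.png',cv2.resize(i,(800,600)))
for p in ([.5118,.296,.065],[.5118,.296,.024],[.4525,.258,.039]):print(np.array(proj('wrist1',np.array(p)))*1.25)
```

```text
1.4 [0.51047268 0.2936836  0.16555495] [-2.42139027 -2.00076326  0.0080153 ] 0.5267419606737587
[398.65331517 300.30474375]
[398.4211762  278.12057446]
[314.47817742 361.66448007]
```

View pics/w1c.png

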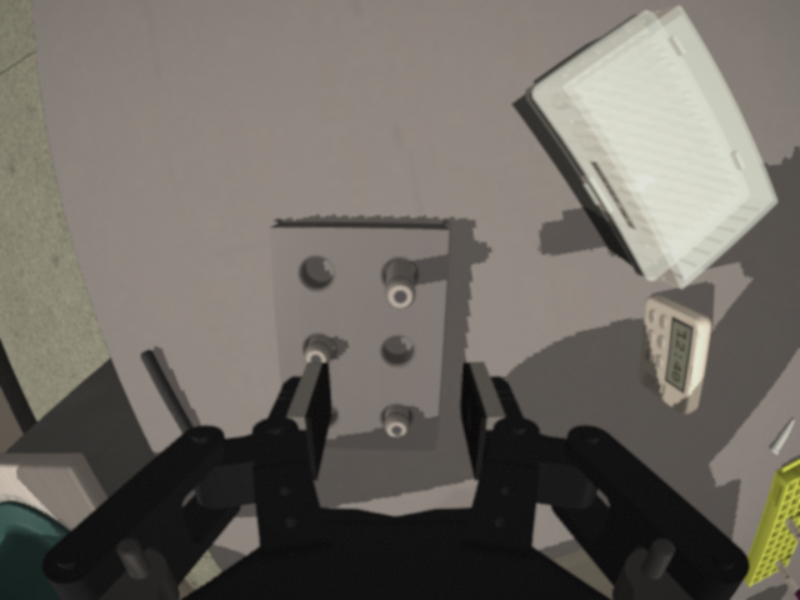

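The wrist view shows the long logger's top at (400,295) in the enlarged view, about 5 px from where I predicted it. The tray is aligned with the image, and the tip box and timer are clear of the fingers.

Run:
```python
from h import *
s=bot.read_state();R=Ro.from_rotvec(s['tcp_rot']).as_matrix()
X=atz('wrist1',400.3/1.25,295/1.25,.065);print(X)
print(atz('wrist1',399.3/1.25,272/1.25,.024))
print(R.T@(np.array([X[0],X[1],.053])-s['tool_pos']),R)
```

```text
[0.51316087 0.29865611 0.065     ]
[0.5130218  0.29962544 0.024     ]
[0.00537425 0.0009958  0.11375102] [[ 0.18933069  0.98191017 -0.00251039]
 [ 0.98191079 -0.18933545 -0.00181524]
 [-0.0022577  -0.00212129 -0.9999952 ]]
```

>>> play_rows(steps=[0.005,0.001,0.02,0,0.005,0.001,0.05,0,0.005,0.001,0.08,0,0.005,0.001,0.1,0,0.005,0.001,0.112,0,0.005,0.001,0.112,0])

```text
time: 2.2
tool_pos: [0.5136, 0.2994, 0.0554]
tcp_rot: [-2.422, -2.0, 0.002]
wrist_force: [0.2, 0.1, -0.1]
width: 0.525
grip_force: 0.0
```

>>> play_rows(steps=[0,0,0,0,0,0,0,0,0,0,0,0,0,0,0,0,0,0,0,0], jaw=255, grip_force=40)

```text
time: 2.82
tool_pos: [0.515, 0.3003, 0.0577]
tcp_rot: [2.422, 2.0, 0.004]
wrist_force: [0.5, -0.4, 6.2]
width: 0.171
grip_force: 39.4
```

>>> play_rows(steps=[0,0,-0.02,0,0,0,-0.06,0,0,0,-0.11,0,0,0,-0.16,0,-0.03,0.004,-0.18,-0.02,-0.07,0.009,-0.185,-0.06,-0.12,0.015,-0.185,-0.1,-0.17,0.022,-0.185,-0.14,-0.22,0.028,-0.185,-0.18,-0.27,0.034,-0.185,-0.22])

```text
time: 4.08
tool_pos: [0.4955, 0.0267, 0.2421]
tcp_rot: [2.186, 2.256, 0.0]
wrist_force: [0.4, -0.3, -1.4]
width: 0.171
grip_force: 39.2
```

>>> play_rows(steps=[-0.05,0,0,-0.04,-0.1,0,0,-0.08,-0.15,0,0,-0.12,-0.19,0,0,-0.15,-0.19,0,0,-0.15])

```text
time: 4.7
tool_pos: [0.5015, -0.1641, 0.2419]
tcp_rot: [2.017, 2.408, -0.001]
wrist_force: [-0.3, 0.0, -0.7]
width: 0.17
grip_force: 39.2
```

Run:
```python
from h import *
s=bot.read_state();print(s['time'],s['tool_pos'],s['tcp_rot'],s['width'])
R=Ro.from_rotvec(s['tcp_rot']).as_matrix();print(R, R.T@(np.array([.475,-.306,.2])-s['tool_pos']))
c=snap('wrist','wrist2')
cv2.imwrite('pics/w2c.png',cv2.resize(c['pixels'],(800,600)))
```

```text
4.7 [ 0.50151223 -0.16409689  0.24192721] [ 2.01717197e+00  2.40808537e+00 -7.49306764e-04] 0.1699901734796991
[[-1.75305790e-01  9.84514028e-01 -9.33161851e-05]
 [ 9.84513895e-01  1.75305715e-01 -5.44157878e-04]
 [-5.19372204e-04 -1.87265108e-04 -9.99999848e-01]] [-0.13503606 -0.05097024  0.0420069 ]
```

View pics/w2c.png

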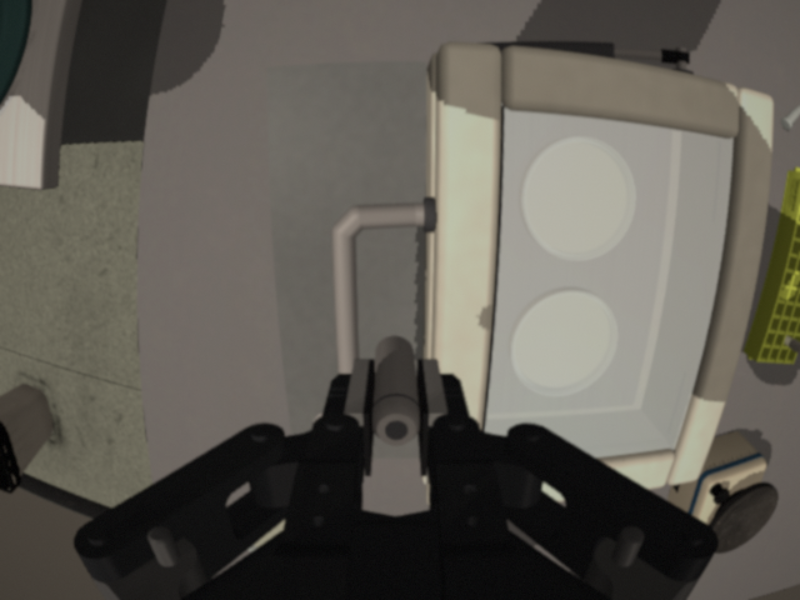

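The logger is held upright and the tool is square to the hood. The bar's left end shows at (345,228) and the socket ring is just hidden at about (320,420). I'll move over the socket.

>>> play_rows(steps=[-0.04,-0.015,0.0,0,-0.08,-0.03,0.01,0,-0.115,-0.044,0.03,0,-0.135,-0.051,0.04,0,-0.135,-0.051,0.065,0,-0.135,-0.051,0.09,0,-0.135,-0.051,0.09,0,-0.135,-0.051,0.09,0])

```text
time: 5.75
tool_pos: [0.4767, -0.3033, 0.1523]
tcp_rot: [2.011, 2.412, 0.001]
wrist_force: [0.2, -0.1, 0.1]
width: 0.17
grip_force: 39.3
```

Run:
```python
from h import *
s=bot.read_state();print(s['time'],s['tool_pos'],s['tcp_rot'],s['width'])
c=snap('wrist','wrist3')
cv2.imwrite('pics/w3c.png',cv2.resize(c['pixels'][150:390,180:500],(800,600),interpolation=cv2.INTER_CUBIC))
print('bar corner from wrist2',atz('wrist2',345/1.25,228/1.25,.122),atz('wrist2',346/1.25,360/1.25,.122))
```

```text
5.75 [ 0.47673825 -0.30330646  0.15228789] [2.01127364e+00 2.41223960e+00 5.11086737e-04] 0.16963072453287806
bar corner from wrist2 [ 0.46820928 -0.13220034  0.122     ] [ 0.47985216 -0.2092578   0.122     ]
```

View pics/w3c.png

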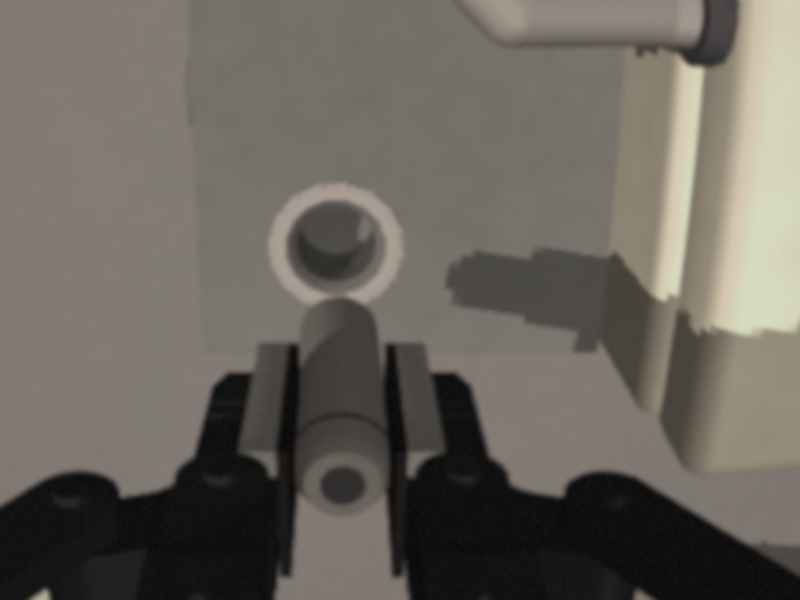

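Ring centre at crop (336,243). The logger's top is at (342,486) and its foot edge at (338,298). I'll compare the logger's axis with the socket using this same camera.

Run:
```python
from h import *
s=bot.read_state();R=Ro.from_rotvec(s['tcp_rot']).as_matrix();p=s['tool_pos']
f=lambda x,y,z:atz('wrist3',180+x/2.5-.3,150+y/2.5-.3,z)
so=f(336,243,.06);L=f(342,486,p[2]+.0087);F=f(338,298,p[2]-.049)
print(so,L,F)
for n,v in(('sock',so),('logtop',L),('footedge(+8 in x)',F)):print(n,(R.T@(v-p)).round(4))
def pr(v): 
    a=proj('wrist3',p+R@np.array(v));return (np.array(a)+.3-[180,150])*2.5
for v in ((0,0,-.0087),(0,0,.049),(.008,0,.049),(0,.008,.049),(0,-.008,.049)):print(v,pr(v))
```

```text
[ 0.47506972 -0.3022326   0.06      ] [ 0.47683179 -0.30437316  0.16149672] [ 0.47499204 -0.29837459  0.10379672]
sock [ 0.0019 -0.0018  0.0928]
logtop [-0.0007 -0.0003 -0.0087]
footedge(+8 in x) [ 0.0056 -0.0012  0.049 ]
(0, 0, -0.0087) [344.19295167 482.36229226]
(0, 0, 0.049) [343.65015212 323.22597608]
(0.008, 0, 0.049) [343.67896155 287.25088158]
(0, 0.008, 0.049) [382.60170277 323.16108187]
(0, -0.008, 0.049) [304.69325618 323.16221577]
```

>>> play_rows(steps=[0.0025,-0.001,0.0,0,0.0025,-0.001,0.015,0,0.0025,-0.001,0.03,0,0.0025,-0.001,0.038,0,0.0025,-0.001,0.044,0,0.0025,-0.001,0.05,0,0.0025,-0.001,0.05,0])

```text
time: 6.68
tool_pos: [0.4743, -0.3013, 0.1007]
tcp_rot: [-2.012, -2.411, 0.0]
wrist_force: [-0.1, -0.1, -0.6]
width: 0.17
grip_force: 39.2
```

>>> play_rows(steps=[0,0,0.004,0,0,0,0.008,0,0,0,0.011,0,0,0,0.012,0,0,0,0.012,0])

```text
time: 7.3
tool_pos: [0.4746, -0.3014, 0.0892]
tcp_rot: [-2.013, -2.412, 0.0]
wrist_force: [0.5, -0.1, -0.9]
width: 0.166
grip_force: 39.2
```

>>> play_rows(steps=[0,0,0,0,0,0,0,0,0,0,0,0,0,0,0,0], jaw=140)

```text
time: 7.8
tool_pos: [0.4747, -0.3015, 0.0894]
tcp_rot: [2.013, 2.412, 0.0]
wrist_force: [0.2, -0.0, -0.3]
width: 0.447
grip_force: 0.0
```

>>> play_rows(steps=[0,0,-0.01,0,0,0,-0.03,0,0,0,-0.06,0,0,0,-0.09,0,0,0,-0.09,0,0,0,-0.09,0])

```text
time: 8.55
tool_pos: [0.4743, -0.3013, 0.1791]
tcp_rot: [-2.013, -2.412, 0.0]
wrist_force: [-0.0, -0.7, 0.2]
width: 0.45
grip_force: 0.0
```

Run:
```python
from h import *
s=bot.read_state();print(s['time'],s['tool_pos'],s['tcp_rot'],s['width'])
c=snap('wrist','wrist4')
cv2.imwrite('pics/w4c.png',cv2.resize(c['pixels'],(800,600)))
```

```text
8.55 [ 0.47431553 -0.30126068  0.17909161] [-2.01269871e+00 -2.41192801e+00  6.24000198e-05] 0.4500556355189071
```

View pics/w4c.png

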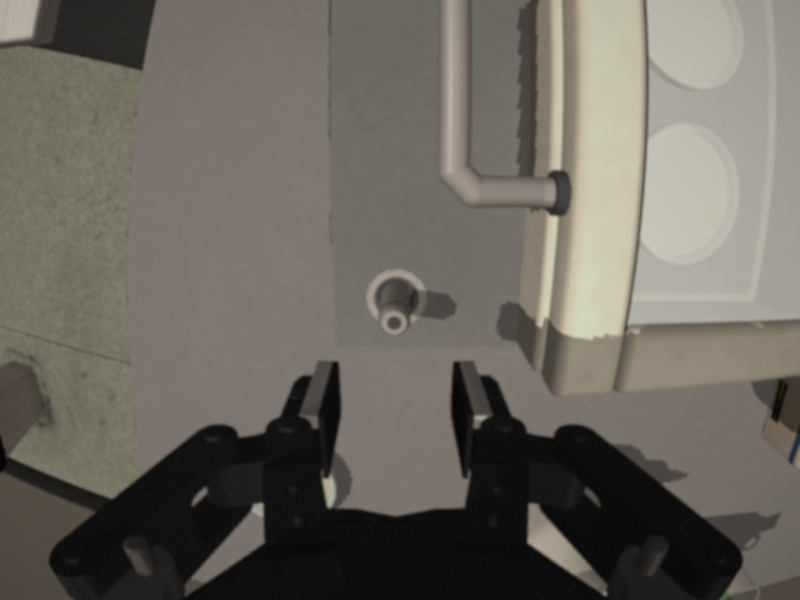

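The logger stands in the socket ring with its top at (394,321). The bar runs along column 455, with its corner at about (455,175).

Run:
```python
from h import *
s=bot.read_state();R=Ro.from_rotvec(s['tcp_rot']).as_matrix();p=s['tool_pos']
f=lambda x,y,z:atz('wrist4',x/1.25-.1,y/1.25-.1,z)
print('top',f(394,321,.096),'ring',f(396,298,.06))
a=f(456,50,.122);b=f(454.5,150,.122);e=f(455,183,.122);print('bar',a,b,e,'yaw',np.arctan2(-(a-b)[0],(a-b)[1]),'tool',np.arctan2(-R[0,0],R[1,0]))
so=np.array([.4750,-.302,0])
for yaw in(.17,.185,.2):
    M=np.array([[np.cos(yaw),-np.sin(yaw)],[np.sin(yaw),np.cos(yaw)]])
    print(yaw,'bar mid',so[:2]+M@[.022,.12],'hinge',so[:2]+M@[.275,.12], 'end',so[:2]+M@[.022,.073])
m=so[:2]+np.array([[np.cos(.185),-np.sin(.185)],[np.sin(.185),np.cos(.185)]])@[.022,.12]
print(R.T@(np.array([*m,.124])-p))
```

```text
top [ 0.47369998 -0.30294417  0.096     ] ring [ 0.47472933 -0.3030403   0.06      ]
bar [ 0.47575858 -0.17974308  0.122     ] [ 0.48251506 -0.21927584  0.122     ] [ 0.48524904 -0.2320325   0.122     ] yaw 0.16927276339178385 tool 0.17996229110244313
0.17 bar mid [ 0.47638098 -0.18000782] hinge [ 0.72573393 -0.13720468] end [ 0.48433255 -0.2263303 ]
0.185 bar mid [ 0.47455101 -0.18000083] hinge [ 0.72323388 -0.13346235] end [ 0.4831965  -0.22619883]
0.2 bar mid [ 0.47272115 -0.18002129] hinge [ 0.72067799 -0.12975794] end [ 0.4820586  -0.22608441]
[0.1188266  0.02234189 0.05442778]
```

>>> play_rows(steps=[0.03,0.006,0.0,0,0.06,0.012,0.0,0,0.09,0.018,0.0,0,0.118,0.0235,0.0,0,0.118,0.0235,0.01,0,0.118,0.0235,0.03,0,0.118,0.0235,0.05,0,0.118,0.0235,0.06,0,0.118,0.0235,0.06,0])

```text
time: 9.72
tool_pos: [0.4755, -0.1812, 0.1177]
tcp_rot: [-2.011, -2.409, 0.002]
wrist_force: [-0.3, 0.2, 0.2]
width: 0.451
grip_force: 0.0
```

>>> play_rows(steps=[0,0,0,0,0,0,0,0,0,0,0,0,0,0,0,0,0,0,0,0], jaw=255, grip_force=30)

```text
time: 10.35
tool_pos: [0.476, -0.1818, 0.12]
tcp_rot: [2.012, 2.412, -0.002]
wrist_force: [-5.3, -2.8, 2.8]
width: 0.136
grip_force: 29.7
```

Run:
```python
from h import *
s=bot.read_state();p=np.array(s['tool_pos']);R=Ro.from_rotvec(s['tcp_rot']).as_matrix();print(p,s['wrist_force'],s['width'],R.round(3))
r=np.hypot(253,22);f0=np.arctan2(22,253)
for th in np.r_[np.arange(0,1.0,.05),.93]: print(round(th,2),'y %.1f z %.1f'%(253-r*np.cos(f0+th), -(r*np.sin(f0+th)-22)))
```

```text
[ 0.47604523 -0.18176336  0.12003358] [-5.34224814 -2.82791446  2.84739503] 0.13558632719263358 [[-0.179  0.984 -0.001]
 [ 0.984  0.179 -0.001]
 [-0.001 -0.001 -1.   ]]
0.0 y -0.0 z -0.0
0.05 y 1.4 z -12.6
0.1 y 3.5 z -25.1
0.15 y 6.1 z -37.6
0.2 y 9.4 z -49.8
0.25 y 13.3 z -61.9
0.3 y 17.8 z -73.8
0.35 y 22.9 z -85.4
0.4 y 28.5 z -96.8
0.45 y 34.8 z -107.9
0.5 y 41.5 z -118.6
0.55 y 48.8 z -129.0
0.6 y 56.6 z -139.0
0.65 y 64.9 z -148.6
0.7 y 73.7 z -157.8
0.75 y 82.9 z -166.6
0.8 y 92.5 z -174.8
0.85 y 102.6 z -182.6
0.9 y 113.0 z -189.9
0.95 y 123.7 z -196.6
0.93 y 119.4 z -194.0
```

The bar is gripped (opening 11.5 mm for the 13 mm bar). Next I'll lift along the arc.

>>> play_rows(steps=[0,0.0014,-0.0126,0,0,0.0035,-0.0251,0,0,0.0061,-0.0376,0,0,0.0094,-0.0498,0,0,0.0133,-0.0619,0,0,0.0178,-0.0738,0,0,0.0229,-0.0854,0,0,0.0285,-0.0968,0,0,0.0285,-0.0968,0,0,0.0285,-0.0968,0])

```text
time: 11.6
tool_pos: [0.5029, -0.1769, 0.2168]
tcp_rot: [-2.011, -2.411, 0.006]
wrist_force: [-7.5, -4.1, 1.0]
width: 0.137
grip_force: 29.6
```

```bash
cat >> h.py <<'E'
def hood():
    s=bot.read_state();p=np.array(s['tool_pos']);d=p-np.array([.47605,-.18176,.1200])
    h=np.array([.984,.179,0])@d
    print(s['time'],p.round(4),s['wrist_force'],s['width'],s['grip_force'],'h',h,'th',np.arctan2(.022+d[2],.253-h)-.0868,'r',np.hypot(.022+d[2],.253-h))
E
python3 -c "from h import *;hood()"
```

```text
11.6 [ 0.5029 -0.1769  0.2168] [-7.48927025 -4.14179742  0.97559657] 0.13709290515034506 29.57314431667328 h 0.0272919149755106 th 0.39774217621011976 r 0.2550695784093181
```

>>> play_rows(steps=[0,0.006,-0.011,0,0,0.013,-0.022,0,0,0.02,-0.032,0,0,0.028,-0.042,0,0,0.036,-0.052,0,0,0.045,-0.061,0,0,0.054,-0.07,0,0,0.064,-0.078,0,0,0.064,-0.078,0,0,0.064,-0.078,0])

```text
time: 12.85
tool_pos: [0.5664, -0.1657, 0.2986]
tcp_rot: [2.012, 2.411, -0.004]
wrist_force: [-10.8, -3.2, 12.5]
width: 0.136
grip_force: 30.8
```

```bash
python3 -c "from h import *;hood()"
```

```text
12.85 [ 0.5664 -0.1657  0.2986] [-10.77377095  -3.18134716  12.45796116] 0.13621053157481985 30.781715512275696 h 0.09177719667905612 th 0.806946384494673 r 0.2573403479511841
```

>>> play_rows(steps=[0,0.003,-0.006,0,0,0.008,-0.01,0,0,0.013,-0.014,0,0,0.018,-0.018,0,0,0.024,-0.021,0,0,0.029,-0.024,0,0,0.029,-0.024,0,0,0.029,-0.024,0,0,0.029,-0.024,0])

```text
time: 13.98
tool_pos: [0.5967, -0.1602, 0.3204]
tcp_rot: [2.011, 2.41, -0.0]
wrist_force: [-4.4, -4.6, 6.8]
width: 0.139
grip_force: 30.9
```

Run:
```python
from h import *
hood()
a=snap('side','side5');b=snap('scene','scene5')
i=cv2.resize(a['pixels'][120:320,200:420],(440,400));j=cv2.resize(b['pixels'][160:360,260:440],(360,400))
cv2.imwrite('pics/s5.png',np.hstack([i,j]))
```

```text
13.975 [ 0.5967 -0.1602  0.3204] [-4.44070976 -4.59237581  6.75003732] 0.13937496696412485 30.87781012058258 h 0.12256741700613479 th 0.9536306696966796 r 0.2578489526305421
```

View pics/s5.png

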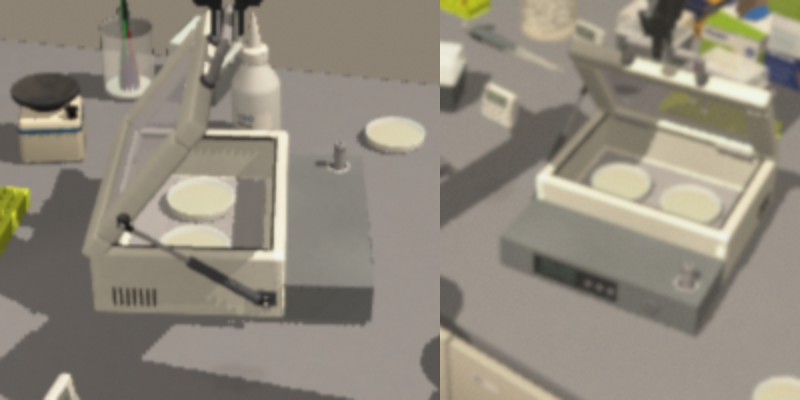

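The hood is held about 0.95 rad open by the gripper and the logger stands home at (340,158) in the left panel. Next I'll bring the hood back to about 0.68 rad.

>>> play_rows(steps=[0,0,0,0,0,-0.0087,0.0056,0,0,-0.0172,0.0115,0,0,-0.0255,0.0178,0,0,-0.0336,0.0246,0,0,-0.0414,0.0316,0,0,-0.049,0.039,0,0,-0.053,0.042,0,0,-0.053,0.042,0,0,-0.053,0.042,0])

```text
time: 15.32
tool_pos: [0.5445, -0.1694, 0.277]
tcp_rot: [2.012, 2.411, -0.0]
wrist_force: [-1.8, -5.6, 4.3]
width: 0.138
grip_force: 31.4
```

>>> play_rows(steps=[0,0,0,0,0,0,0,0,0,0,0,0,0,0,0,0,0,0,0,0,0,0,0,0])

```text
time: 16.08
tool_pos: [0.5446, -0.1694, 0.2771]
tcp_rot: [2.012, 2.411, -0.0]
wrist_force: [-2.4, -3.7, 3.6]
width: 0.134
grip_force: 31.4
```

Run:
```python
from h import *
hood();print(bot.read_state()['joint_vel'])
a=snap('side','side6')
cv2.imwrite('pics/s6.png',cv2.resize(a['pixels'][120:320,200:420],(660,600)))
```

```text
16.075 [ 0.5446 -0.1694  0.2771] [-2.35981085 -3.6598437   3.60109845] 0.13449908466664423 31.402142643928528 h 0.06965157944218625 th 0.6867874549779653 r 0.2562848623257557
[ 0.00130255 -0.00056001  0.00051402 -0.00201343  0.0006817   0.0001886 ]
```

View pics/s6.png

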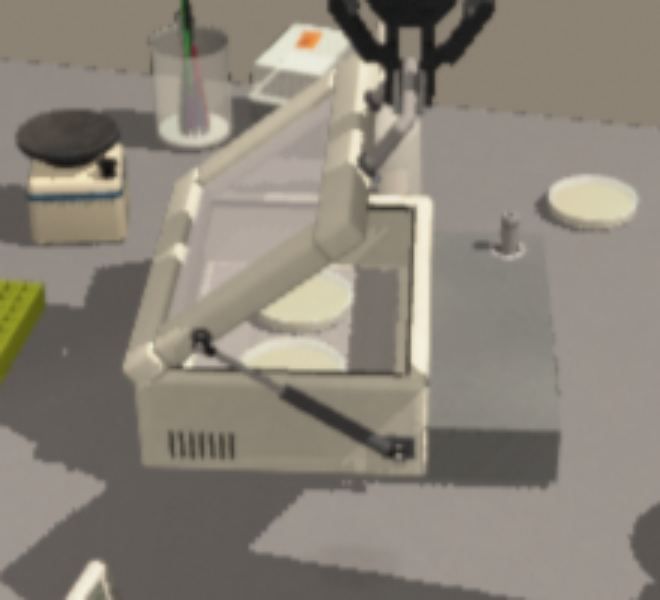

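The bar is gripped at (410,90), with the hood still at about 0.69 rad. The logger stands upright in its ring at (508,235). Handing the job in.

```bash
python3 -c "
from workcell import bot
print(bot.finish_job())"
```

```text
the job is handed in; nothing more can be done
None
```

I handed the job in at about 16 s, but it returned no verdict: the long logger stands home and released in the socket, and the hood went to about 0.95 rad, then back to about 0.69 rad with the bar still gripped (angles estimated from arm position).

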